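Clear the vice bed and clamp a manifold block

ROBOT

A 6-joint arm with a two-finger parallel gripper is mounted at the origin on a cart in front of the work surface, level with it; the furniture and walls round the work are solid. World frame = base frame: x ahead of the robot, y to its left, z up, the work surface at z = 0. Lengths are in mm, angles in rad, forces in N, time in s.
With the tool pointing down it reaches from about 275 to 750 mm from the base axis. Payload 10.2 kg.
Tool frame: the origin (TCP) lies midway between the tips of the shut fingers; the grasp point (between the pads) lies 19 mm behind it; z points along the fingers, y is the line along which they close (so a half turn about z gives the same grasp; the last joint's range is limited). The gripper opens to 85 mm and grips with 20 to 120 N. Pads are 22 mm wide; open, the fingers measure 114 mm over their backs; the gripper's body (76 mm by 85 mm) begins 54 mm behind the grasp point. The pads swing forward as they close: fully open they stand 13 mm farther back than shut.
Start: joints at [1.075, 0.313, 1.498, -0, 1.331, -0.223], TCP at [141.463, 505.588, 231.294] pointing down, gripper open.
Joint ranges: [-2.94, 2.94], [-0.97, 2.17], [0.19, 2.56], [-1.23, 4.37], [0.02, 3.11], [-2.88, 2.88]. Speed limits (rad/s): [2.39, 2.39, 3.01, 3.14, 3.14, 3.14].

INTERFACE

Orientations are given as a unit quaternion [w, x, y, z].
In Python, from rig import ctrl, capture, camera_info gives the robot as it stands.
- The arm moves only by the tool apply_moves, never from a script. Its argument "targets" is a list of rows, each a list of 3 entries, a list of its own where there are three numbers: the finger opening in mm, from 0 to 85.4, then the shift along the world's x, y, z in mm, then the turn, a rotation vector about the world's x, y, z in degrees. In form: [[grip, [dx, dy, dz], [rx, ry, rz]], ...]. A call has 1 to 20 rows; each row is the pose to reach, as a shift and turn from the pose commanded when the call began; what a row does not reach only later rows make up. A row lasts 1/10 s, in which the tool goes at most 50 mm and 8.59 degrees, less where a joint would pass 70% of its speed; a pose out of reach is approached as far as the arm can. A call with a gripper value outside its range is refused whole. The fingers move at their own pace and stop on an object; "squeeze" is the grip in N (left out, the last holds). Time passes only in rows, so rows that repeat a pose let the fingers close. It gives the time, the measured TCP pose, the force, the opening and the grip force at its end, in the units of the state.
- ctrl.sense(): the state, without advancing time (a new reading comes with each control period).
- capture(name): name is "side" or "top" or "wrist"; returns (picture, depth): 400x640x3 uint8, blue, green, red; 400x640 float32, mm along the optical axis (not along the pixel's ray), 0 where there is no reading.
- camera_info(name): a dict with "vfov" (degrees; the focal length in pixels is half the picture's height over the tangent of half this angle, whatever the lens; pixels are square), "cx", "cy" (the principal point, pixels), "extrinsics" (4x4, takes a point from camera to world coordinates). Camera axes: x right, y down, z forward; pixel columns grow to the right and rows downward; lengths in mm; the calibration is good to about 2 mm. A picture is of the moment at which its call begins: read the wrist's pose just before it. camera_info takes no time and is no camera call; for the wrist camera it gives the pose at the moment of the call.
- ctrl.finish_job(): hands the job in; it is judged then, once.
The state is a dict: "time_s": time; "joints": joint angles; "dq": joint speeds; "tau": joint torques, N m; "eef_pos": TCP position; "ee_rot": TCP orientation; "force": force on the tool from outside, world axes, zero at the start; "wrist_torque": the same for the moment, N m; "grip_width": opening from 0.0 (shut) to 1.0 (fully open); "grip_force": force on a finger pad.
Only numpy, scipy, OpenCV 4.12 (cv2) and the standard library are available. Lean on these libraries where they do the work, as an engineer would, in place of code of your own. Each camera call takes 0.05 s, during which the arm holds its last target. There are 200 camera calls.

TASK

Two brass screw plugs have been left standing on the bed of the vice, between its jaws: put both of them into the open tin. Then set the manifold block down flat on the vice bed between the jaws, about centred along them, and push the sliding jaw up against it until the block stays gripped between it and the pad on the fixed jaw; feel for it, do not ram it. Leave the other things on the bench as they are.

Things in the scene. Friction and masses are not known exactly. Their poses are not given: they have to be found in the camera images.
- vice: blue-grey machine vice bolted down, 120 x 200 x 62 mm. Origin: middle of its underside. y is the clamping direction, x runs along the jaws. Fixed jaw: 70 mm wide, top z = 62 mm, face at y = +59 mm, with a soft pad before it. Bed: two rails 16 mm wide at x = -24 and +24 mm, top z = 28 mm, running along y; slot between them 12 mm deep. Screw bearing at y -78 to -62 mm, top z = 50 mm
- vice_jaw: sliding jaw, 70 mm wide. Axes as the vice; its origin lies at vice y = -opening (0 shut, -60 mm fully open). In its own frame: gripping face y = +58.4 mm; back plumb at y = +12 mm from z = 29 to 44 mm, then sloping up to y = +32 mm at the top, z = 62 mm. Pushed by hand, not by the screw; about 6 N of friction resist it, and hold it where it is pushed to
- fixed_jaw_seat: seat of the bright aluminium soft pad (66 mm wide, 24 mm high, z 35 to 59 mm of the vice) on the fixed jaw. Origin inside the fixed jaw at vice y = 66 mm, z = 47 mm, axes as the vice. The pad differs from job to job: its thickness is 2 to 10 mm, so its face lies between vice y = 57 and 49 mm, to be found by touch: 25 N on the jaw is plenty, 40 N is ramming
- manifold_block: plain metal manifold block with round holes, 44 x 211 x 44 mm, about 0.8 kg, the only one on the bench. Origin: centre of its underside, long side along y, z up
- plug_a: brass screw plug standing on its hexagon, 16 x 19 mm over the hexagon (7 mm high), thread 13 mm, 21 mm tall; starts on the vice rail at vice x about -25 mm. Origin: centre of its underside, z up
- plug_b: brass screw plug standing on its hexagon, 19 x 22 mm over the hexagon, thread about 15 mm, 19 mm tall; starts on the vice rail at vice x about +25 mm. Origin: centre of its underside, z up
- plug_tin: open mottled tin fixed to the bench, a few small brass bits on its floor, 99 x 133 mm outside, inside 86 x 126 mm (x by y), walls 2 mm, rim at z = 34 mm, inner floor at z = 2 mm; its lid (hinged on the +x side) stands open, reaching up to z = 130 mm beyond x = +48 mm. Origin: centre of its underside
- oil_vial: small glass vial with green cap, 24 mm across, 59 mm tall, standing; a bystander. Origin: centre of underside
- loupe: black loupe, 37 mm across, 26 mm tall; a bystander. Origin: centre of underside

How it is judged (in metres and radians):
On the way, in this order (a step that is already met when the one before it is completed fails the run):
1. both brass plugs lie in the tin, let go (x of plug_a in the frame of plug_tin between -0.043 and 0.043 m and y of plug_a in the frame of plug_tin between -0.063 and 0.063 m and z of each of plug_a, plug_b in the frame of plug_tin below 0.028 m and contact force between each of plug_a, plug_b and the fingers below 0.05 N and x of plug_b in the frame of plug_tin between -0.043 and 0.043 m and y of plug_b in the frame of plug_tin between -0.063 and 0.063 m), for 0.2 s.
2. the manifold block is down flat on the vice bed between the jaws (x of manifold_block in the frame of vice between -0.03 and 0.03 m and z of manifold_block in the frame of vice between 0.0255 and 0.0315 m and angle between manifold_block's own z axis and vertical below 0.04 rad and angle between the y axis of manifold_block and the x axis of vice, either way round below 0.12 rad and y of manifold_block in the frame of vice between 0.012 and 0.042 m), for 0.2 s.
At the end, for the whole second after the job is handed in: Both plugs are at rest inside the tin. The block lies flat on the bed (within 3 mm), its middle within 30 mm of the middle of the jaws, square to them within 0.03 rad, and with the robot away both the sliding jaw and the pad of the fixed jaw still press on it with more than 1 N (all of step 1 and x of manifold_block in the frame of vice between -0.03 and 0.03 m and z of manifold_block in the frame of vice between 0.0255 and 0.0315 m and angle between manifold_block's own z axis and vertical below 0.04 rad and angle between the y axis of manifold_block and the x axis of vice, either way round below 0.12 rad and angle between the y axis of manifold_block and the x axis of vice, either way round below 0.03 rad and contact force between each of fixed_jaw_seat, vice_jaw and manifold_block above 1 N and linear speed of manifold_block below 0.01 m/s and linear speed of each of plug_a, plug_b below 0.02 m/s); the robot touches nothing.
It fails at once if the vice is rammed (fingers press on it with more than 40 N from the robot) (contact force between the fingers and vice above 40 N).
It fails at once if a bystander is moved more than 30 mm (distance of any of oil_vial, loupe from where it was at the start of the episode above 0.03 m).
It fails at once if the vial is tipped over (angle between oil_vial's own z axis and vertical above 0.5 rad).
It also fails if it takes over 67 s, if anything falls off the work surface, if the arm or the gripper's body presses on something with over 40 N, if the wrist force passes 120 N, or if a joint passes its speed limit or range.

## Working session

There is one attempt and no reset: what is moved stays moved. The work goes in short steps, Python scripts to look and compute and a tool call to move; the robot and the scene stay as the last step left them, time stands still between calls to the robot, and variables do not carry over. Pictures are saved under pics/ and viewed, at most 10 in all, crops included, and the job is handed in when it is done.

Besides the shell and the picture viewer there is one more tool, called after ">>>" as name(argument=value, ...) on one line, values as JSON. apply_moves: Moves the arm, as the interface text tells. Its arguments: {"type":"object","properties":{"targets":{"type":"array","items":{"type":"array"}},"squeeze":{"type":"number"}},"required":["targets"]}

```bash
ls; mkdir -p pics
cat > h.py <<'E'
import numpy as np, cv2
from rig import ctrl, capture, camera_info
def grab(n):
    ci=camera_info(n); im,d=capture(n); f=200/np.tan(np.radians(ci["vfov"])/2)
    return im,d,ci,f
def ray(ci,f,u,v):
    E=np.array(ci["extrinsics"]); r=E[:3,:3]@np.array([(u-ci["cx"])/f,(v-ci["cy"])/f,1]); return E[:3,3],r
def onplane(ci,f,u,v,z):
    o,r=ray(ci,f,u,v); return o+r*(z-o[2])/r[2]
def cloud(d,ci,f):
    v,u=np.mgrid[:400,:640]; E=np.array(ci["extrinsics"])
    p=np.stack([(u-ci["cx"])/f*d,(v-ci["cy"])/f*d,d],-1)@E[:3,:3].T+E[:3,3]; p[d==0]=np.nan; return p
E
python3 - <<'E'
from h import *
s=ctrl.sense(); print({k:np.round(v,3) for k,v in s.items()})
for n in("top","side"):
    im,d,ci,f=grab(n); cv2.imwrite(f"pics/{n}0.png",im); np.savez(f"pics/{n}0.npz",im=im,d=d); print(n,f,ci, (d==0).mean())
E
```

```text
pics
{'time_s': np.float64(0.0), 'joints': array([ 1.075,  0.313,  1.498, -0.   ,  1.331, -0.223]), 'dq': array([ 0.002, -0.001,  0.   , -0.   , -0.   ,  0.002]), 'tau': array([-2.0000e-03, -4.1227e+01, -2.5974e+01, -0.0000e+00,  4.0000e-03,
       -0.0000e+00]), 'eef_pos': array([141.312, 505.346, 230.738]), 'ee_rot': array([-0.   ,  0.136,  0.991, -0.001]), 'force': array([-0.199, -0.282, -1.063]), 'wrist_torque': array([ 0.003, -0.017, -0.026]), 'grip_force': np.float64(0.0), 'grip_width': np.float64(1.007)}
top 396.4352572588351 {'vfov': 53.541523246469076, 'cx': 322.15047624334454, 'cy': 189.76405032986528, 'extrinsics': array([[-2.28476140e-02, -9.93929790e-01,  1.07617649e-01,
         4.18993504e+02],
       [-9.99727926e-01,  2.32203258e-02,  2.21130798e-03,
        -2.32950896e+02],
       [-4.69680174e-03, -1.07537846e-01, -9.94189897e-01,
         9.09979237e+02],
       [ 0.00000000e+00,  0.00000000e+00,  0.00000000e+00,
         1.00000000e+00]])} 0.00405859375
side 442.4354593601998 {'vfov': 48.65006000279075, 'cx': 317.5740205990615, 'cy': 202.21421008897147, 'extrinsics': array([[-9.89941107e-01, -7.53950040e-02,  1.19717160e-01,
         4.20930684e+02],
       [-1.40925484e-01,  6.00321695e-01, -7.87244480e-01,
         4.36898283e+02],
       [-1.25145076e-02, -7.96196870e-01, -6.04908200e-01,
         5.67621940e+02],
       [ 0.00000000e+00,  0.00000000e+00,  0.00000000e+00,
         1.00000000e+00]])} 0.00391015625
```

View pics/top0.png

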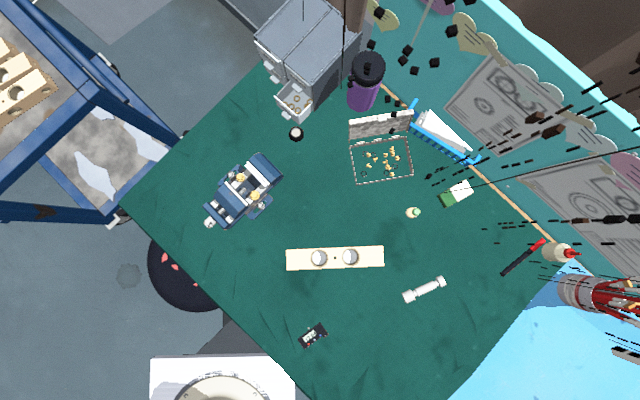

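View pics/side0.png

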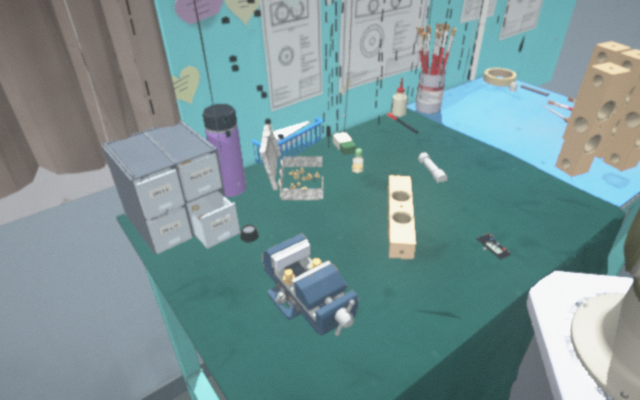

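The top view shows the vice at (245,190) with the fixed jaw at the upper right and its screw at (210,222). The plugs stand near (240,177) and (256,195). The block runs from (286,257) to (384,257), the tin is at (381,160) with its lid above, the vial at (412,212) and the loupe at (296,133). Next I measure them.

```bash
cat > m.py <<'E'
from h import *
z=np.load("pics/top0.npz"); im,d=z["im"],z["d"]; ci=camera_info("top"); f=200/np.tan(np.radians(ci["vfov"])/2)
P=cloud(d,ci,f)
def rect(name,m,):
    q=P[m]; r=cv2.minAreaRect(q[:,:2].astype(np.float32)); print(name,m.sum(),np.round(r[0],1),np.round(r[1],1),round(r[2],1),"z",np.round(np.nanpercentile(q[:,2],[5,50,95]),1))
def box(u0,v0,u1,v1):
    m=np.zeros((400,640),bool); m[v0:v1,u0:u1]=1; return m
Z=P[...,2]
rect("block",box(275,235,395,280)&(Z>35)&(Z<55))
rect("tin",box(340,130,420,190)&(Z>20)&(Z<45))
rect("vicetop",box(195,145,290,235)&(Z>55)&(Z<75))
rect("fixedjaw",box(240,145,290,190)&(Z>55)&(Z<75))
rect("vial",box(400,200,425,222)&(Z>25)); rect("loupe",box(285,123,306,144)&(Z>15))
hsv=cv2.cvtColor(im,cv2.COLOR_BGR2HSV)
m=box(200,145,290,235)&(hsv[...,0]>12)&(hsv[...,0]<35)&(hsv[...,1]>70)
n,l,st,c=cv2.connectedComponentsWithStats(m.astype(np.uint8))
for i in range(1,n):
    if st[i,4]>8: print(st[i],c[i],np.round(np.nanmedian(P[l==i],0),1), np.round(onplane(ci,f,*c[i],48),1))
big=cv2.resize(im[140:240,195:295],None,fx=5.5,fy=5.5,interpolation=cv2.INTER_CUBIC); cv2.imwrite("pics/crop.png",big)
E
python3 m.py
```

```text
block 1625 [ 365.7 -255.2] [ 44.  210.6] 1.2 z [40.  43.1 45.6]
tin 419 [ 589.4 -377.1] [105.8 157.7] 8.7 z [21.3 32.8 42.5]
vicetop 1079 [509.7 -46.2] [ 72.  178.7] 42.4 z [56.6 61.9 65. ]
fixedjaw 530 [557.4 -98.5] [71.9 36.8] 41.9 z [57.1 61.6 64.7]
vial 100 [ 461.  -430.8] [20.9 19.9] 88.8 z [30.2 41.8 59.3]
loupe 157 [ 649.1 -175.1] [30.1 33.8] 32.4 z [16.8 21.5 26.2]
[236 174   9   8  52] [239.80769231 177.53846154] [544.4 -50.   41.7] [543.5 -50.8  48. ]
[250 190  10  11  63] [254.49206349 195.12698413] [504.4 -82.3  39.3] [504.  -82.9  48. ]
```

Run:
```python
import cv2,numpy as np
a=cv2.imread("pics/crop.png"); b=cv2.imread("pics/side0.png")[225:335,255:365]; b=cv2.resize(b,None,fx=2.2,fy=2.2,interpolation=cv2.INTER_CUBIC)
o=np.zeros((550,800,3),np.uint8); o[:,:550]=a; o[:242,550:792]=b; cv2.imwrite("pics/crop2.png",o)
```

```text
(no output)
```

View pics/crop2.png

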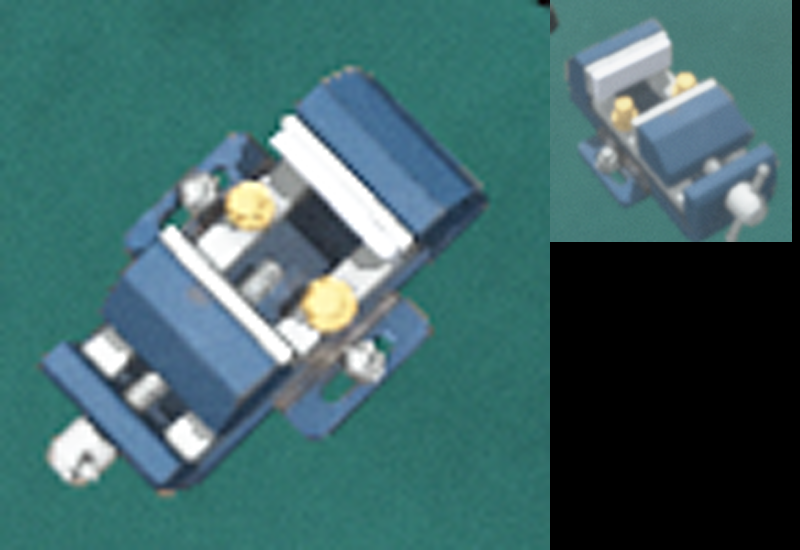

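The crop shows the fixed jaw with its bright pad at the upper right and the sliding jaw at the lower left. Plug a is at crop (250,205) and plug b at (330,303), both clear of the jaws. Next I move the wrist camera over the vice.

>>> apply_moves(targets=[[85,[379,-571,20],[0,0,-32]],[85,[379,-571,20],[0,0,-32]],[85,[379,-571,20],[0,0,-32]],[85,[379,-571,20],[0,0,-32]],[85,[379,-571,20],[0,0,-32]],[85,[379,-571,20],[0,0,-32]],[85,[379,-571,20],[0,0,-32]],[85,[379,-571,20],[0,0,-32]],[85,[379,-571,20],[0,0,-32]],[85,[379,-571,20],[0,0,-32]],[85,[379,-571,20],[0,0,-32]],[85,[379,-571,20],[0,0,-32]],[85,[379,-571,20],[0,0,-32]],[85,[379,-571,20],[0,0,-32]],[85,[379,-571,20],[0,0,-32]],[85,[379,-571,20],[0,0,-32]],[85,[379,-571,20],[0,0,-32]],[85,[379,-571,20],[0,0,-32]]])

```text
time_s: 1.9
eef_pos: [520.1, -64.4, 251.5]
ee_rot: [0.0, 0.403, 0.915, 0.0]
force: [-0.1, 0.4, -0.5]
grip_width: 0.992
grip_force: 0.0
```

Run:
```python
from h import *
s=ctrl.sense(); print({k:np.round(s[k],3) for k in("time_s","joints","eef_pos","ee_rot","force")})
im,d,ci,f=grab("wrist"); cv2.imwrite("pics/w1.png",im); np.savez("pics/w1.npz",im=im,d=d,E=ci["extrinsics"],f=f,c=[ci["cx"],ci["cy"]]); print(f,np.round(ci["extrinsics"],3))
```

```text
{'time_s': np.float64(1.9), 'joints': array([-0.347,  0.296,  1.467,  0.   ,  1.378, -1.088]), 'eef_pos': array([520.089, -64.402, 251.528]), 'ee_rot': array([0.   , 0.403, 0.915, 0.   ]), 'force': array([-0.106,  0.388, -0.496])}
317.6197214960931 [[ 7.37000e-01  6.46000e-01  1.97000e-01  4.68516e+02]
 [ 6.76000e-01 -7.05000e-01 -2.16000e-01 -9.53600e+00]
 [-1.00000e-03  2.92000e-01 -9.56000e-01  3.95279e+02]
 [ 0.00000e+00  0.00000e+00  0.00000e+00  1.00000e+00]]
```

View pics/w1.png

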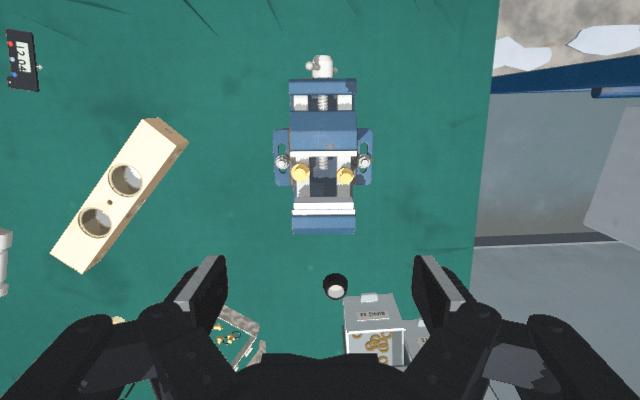

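The wrist view shows the vice nearly upright in the picture: bearing at row 80–95, sliding jaw at 112–155, pad at 202–212, and plugs at (300,173) and (345,175). From this I measure the vice frame and plug positions.

```bash
cat > m2.py <<'E'
from h import *
z=np.load("pics/w1.npz"); im,d,E,f=z["im"],z["d"],z["E"],float(z["f"]); ci=dict(cx=z["c"][0],cy=z["c"][1],extrinsics=E)
P=cloud(d,ci,f); hsv=cv2.cvtColor(im,cv2.COLOR_BGR2HSV)
def box(u0,v0,u1,v1):
    m=np.zeros((400,640),bool); m[v0:v1,u0:u1]=1; return m
Z=P[...,2]
for n,m in dict(all=box(280,75,375,245)&(Z>55)&(Z<70),fix=box(280,198,375,245)&(Z>52)&(Z<70),slide=box(280,105,375,160)&(Z>55)&(Z<70),bear=box(283,75,362,100)&(Z>44)&(Z<54)).items():
    r=cv2.minAreaRect(P[m][:,:2].astype(np.float32)); print(n,m.sum(),r,np.nanpercentile(Z[m],[5,50,95]))
th=np.radians(-138); R=np.array([[np.cos(th),-np.sin(th)],[np.sin(th),np.cos(th)]])
# provisional frame about TCP-ish reference
O=np.array([520.,-65.])
q=(P[...,:2]-O)@R
for c in (300,323,346):
    print(c,[(v,int(q[v,c,0]),round(float(q[v,c,1]),1),round(float(Z[v,c]),1),tuple(int(x) for x in hsv[v,c])) for v in range(78,238,2)] if c==323 else "")
m=box(285,160,362,192)&(hsv[...,0]>12)&(hsv[...,0]<32)&(hsv[...,1]>80)
n,l,st,c=cv2.connectedComponentsWithStats(m.astype(np.uint8))
for i in range(1,n):
    if st[i,4]>20:
        k=l==i; kk=k&(Z>44); print("plug",st[i],c[i],np.round(np.nanmedian(P[k],0),1),"top pts",kk.sum(),np.round(np.nanmean(P[kk],0),1),np.round(np.nanmax(Z[k]),1))
E
python3 m2.py
```

```text
all 4436 ((512.3330078125, -52.5074462890625), (71.34765625, 162.3179473876953), 43.38821792602539) [56.80982052 63.37801089 65.46801341]
fix 2047 ((555.6463623046875, -98.06249237060547), (71.34173583984375, 40.15528869628906), 42.52170944213867) [54.46916123 62.84169256 65.24984581]
slide 2512 ((493.99090576171875, -32.282623291015625), (70.06815338134766, 39.59451675415039), 42.4973258972168) [56.48118589 63.70561766 65.55071984]
bear 1141 ((458.5437316894531, 5.667716979980469), (68.9422378540039, 18.784046173095703), 42.54997634887695) [46.93821507 52.13349865 53.53747856]
300 
323 [(78, -2, -99.9, 47.1, (103, 32, 111)), (80, -2, -97.8, 49.9, (104, 123, 108)), (82, -2, -95.8, 52.2, (104, 104, 154)), (84, -2, -93.8, 52.8, (105, 95, 179)), (86, -2, -92.0, 51.9, (105, 101, 179)), (88, -2, -90.0, 52.3, (104, 100, 179)), (90, -2, -88.1, 51.6, (105, 96, 181)), (92, -2, -86.2, 52.5, (104, 106, 171)), (94, -2, -84.3, 49.5, (104, 72, 131)), (96, -2, -82.5, 42.2, (38, 4, 227)), (98, -2, -80.5, 41.6, (38, 9, 218)), (100, -2, -78.4, 43.1, (45, 2, 243)), (102, -2, -76.4, 41.0, (45, 2, 228)),
[... 2133 characters left out ...]
214, -3, 43.1, 60.9, (105, 3, 183)), (216, -3, 45.0, 62.1, (104, 110, 134)), (218, -3, 46.4, 64.8, (104, 100, 174)), (220, -3, 49.0, 64.1, (104, 103, 179)), (222, -3, 51.5, 63.9, (104, 108, 180)), (224, -3, 53.4, 65.1, (104, 106, 180)), (226, -3, 56.1, 64.3, (106, 102, 178)), (228, -3, 58.5, 64.3, (104, 106, 152)), (230, -3, 63.7, 57.5, (103, 126, 150)), (232, -4, 68.2, 52.8, (103, 123, 147)), (234, -4, 90.1, 7.4, (89, 136, 122)), (236, -4, 92.7, 8.1, (85, 141, 127))]
346 
plug [291 163  19  18 212] [300.02358491 170.73113208] [501.1 -77.6  40.3] top pts 78 [502.6 -78.5  49.2] 51.4
plug [337 167  17  17 207] [344.92270531 175.02898551] [541.7 -47.4  45.2] top pts 105 [543.1 -48.2  50.7] 53.0
```

>>> apply_moves(targets=[[36,[23,15.5,-50],[0,0,0]],[36,[23,15.5,-100],[0,0,0]],[36,[23,15.5,-150],[0,0,0]],[36,[23,15.5,-165],[0,0,0]],[36,[23,15.5,-180],[0,0,0]],[36,[23,15.5,-195],[0,0,0]],[36,[23,15.5,-205],[0,0,0]],[36,[23,15.5,-213],[0,0,0]],[36,[23,15.5,-218],[0,0,0]],[36,[23,15.5,-218],[0,0,0]]])

```text
time_s: 2.95
eef_pos: [543.3, -49.8, 33.1]
ee_rot: [-0.0, 0.404, 0.915, -0.0]
force: [-0.3, 0.2, 0.1]
grip_width: 0.422
grip_force: 0.0
```

>>> apply_moves(targets=[[0,[0,0,0],[0,0,0]],[0,[0,0,0],[0,0,0]],[0,[0,0,0],[0,0,0]],[0,[0,0,0],[0,0,0]],[0,[0,0,0],[0,0,0]]], squeeze=30)

```text
time_s: 3.45
eef_pos: [543.9, -50.0, 33.9]
ee_rot: [0.001, 0.404, 0.915, 0.0]
force: [0.6, 0.5, 5.0]
grip_width: 0.167
grip_force: 29.6
```

Run:
```python
from h import *
ci=camera_info("top"); f=200/np.tan(np.radians(ci["vfov"])/2)
for uv in [(350,142),(411,138),(413,177),(354,183),(381.5,160)]: print(uv,np.round(onplane(ci,f,*uv,34),1))
P=cloud(np.load("pics/top0.npz")["d"],ci,f); Z=P[...,2]
m=np.zeros((400,640),bool); m[140:188,345:420]=1; m&=(Z>26)&(Z<40)
q=P[m]; print(m.sum(),q[:,:2].min(0),q[:,:2].max(0),cv2.minAreaRect(q[:,:2].astype(np.float32)))
m[:]=0; m[105:145,340:420]=1; m&=(Z>60); q=P[m]; print("lid",q.min(0),q.max(0))
m[:]=0; m[145:178,355:408]=1; m&=(Z<15); q=P[m]; print("floor",np.percentile(q,1,axis=0),np.percentile(q,99,axis=0),np.median(q,0))
m[:]=0; m[105:190,340:430]=1; m&=(Z>26); np.set_printoptions(suppress=True)
```

```text
(350, 142) [ 620.5 -296.2   34. ]
(411, 138) [ 626.4 -433.7   34. ]
(413, 177) [ 537.7 -434.    34. ]
(354, 183) [ 527.3 -302.2   34. ]
(381.5, 160) [ 577.7 -365.4   34. ]
158 [ 526.63954972 -435.57110075] [ 624.39551606 -293.5960368 ] ((582.3145141601562, -365.3428039550781), (95.365966796875, 130.5098876953125), 8.74622631072998)
lid [ 617.7039835  -445.92379295   60.01345413] [ 694.43036376 -288.97837214  210.33046453]
floor [ 542.98114539 -427.45549401    3.04778399] [ 618.00393795 -308.83238823   12.64127656] [ 580.18853511 -366.84311366    6.67754462]
```

>>> apply_moves(targets=[[0,[0,0,50],[0,0,0]],[0,[0,0,90],[0,0,0]],[0,[0,-40,110],[0,0,0]],[0,[0,-80,110],[0,0,0]]])

```text
time_s: 3.85
eef_pos: [544.6, -130.9, 146.6]
ee_rot: [0.003, 0.403, 0.915, -0.0]
force: [-0.1, -0.6, -0.5]
grip_width: 0.168
grip_force: 29.0
```

>>> apply_moves(targets=[[0,[5,-50,0],[0,0,0]],[0,[10,-100,0],[0,0,0]],[0,[15,-150,0],[0,0,0]],[0,[18.5,-200,0],[0,0,0]],[0,[18.5,-220,-20],[0,0,0]],[0,[18.5,-220,-60],[0,0,0]],[0,[18.5,-220,-90],[0,0,0]],[0,[18.5,-220,-106],[0,0,0]],[0,[18.5,-220,-108],[0,0,0]],[0,[18.5,-220,-108],[0,0,0]],[24,[18.5,-220,-108],[0,0,0]],[24,[18.5,-220,-108],[0,0,0]],[24,[18.5,-220,-108],[0,0,0]],[24,[18.5,-220,-108],[0,0,0]]])

```text
time_s: 5.25
eef_pos: [562.1, -350.0, 35.9]
ee_rot: [0.0, 0.404, 0.915, -0.0]
force: [0.8, 0.6, 0.6]
grip_width: 0.284
grip_force: 0.0
```

Run:
```python
from h import *
im,d,ci,f=grab("wrist"); cv2.imwrite("pics/w2.png",im)
```

```text
(no output)
```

View pics/w2.png

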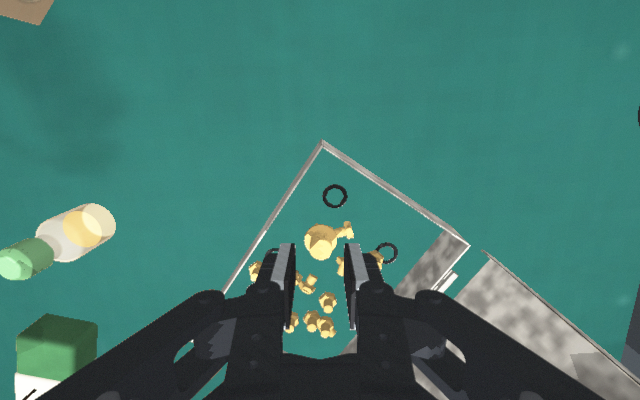

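Plug a lies in the tin at (320,240), between the walls, and the fingers are clear of it. Plug b is next.

>>> apply_moves(targets=[[30,[0,0,50],[0,0,0]],[36,[0,0,100],[0,0,0]],[36,[-10,45,110],[0,0,0]],[36,[-20,90,110],[0,0,0]],[36,[-30,135,110],[0,0,0]],[36,[-40,180,110],[0,0,0]],[36,[-50,225,110],[0,0,0]],[36,[-58.5,269,110],[0,0,0]],[36,[-58.5,269,80],[0,0,0]],[36,[-58.5,269,50],[0,0,0]],[36,[-58.5,269,30],[0,0,0]],[36,[-58.5,269,15],[0,0,0]],[36,[-58.5,269,5],[0,0,0]],[36,[-58.5,269,-2],[0,0,0]],[36,[-58.5,269,-3],[0,0,0]],[36,[-58.5,269,-3],[0,0,0]]])

```text
time_s: 6.9
eef_pos: [503.7, -81.1, 32.7]
ee_rot: [0.0, 0.404, 0.915, 0.0]
force: [-0.6, -0.0, 0.6]
grip_width: 0.418
grip_force: 0.0
```

>>> apply_moves(targets=[[0,[0,0,0],[0,0,0]],[0,[0,0,0],[0,0,0]],[0,[0,0,0],[0,0,0]],[0,[0,0,0],[0,0,0]],[0,[0,0,0],[0,0,0]]], squeeze=30)

```text
time_s: 7.4
eef_pos: [503.9, -81.1, 33.0]
ee_rot: [0.001, 0.404, 0.915, 0.0]
force: [-1.8, -0.1, 6.4]
grip_width: 0.2
grip_force: 29.4
```

>>> apply_moves(targets=[[0,[0,0,50],[0,0,0]],[0,[0,0,100],[0,0,0]],[0,[10,-45,113],[0,0,0]],[0,[20,-90,113],[0,0,0]],[0,[30,-135,113],[0,0,0]],[0,[40,-180,113],[0,0,0]],[0,[50,-225,113],[0,0,0]],[0,[58.5,-270,113],[0,0,0]],[0,[58.5,-300,90],[0,0,0]],[0,[58.5,-302,50],[0,0,0]],[0,[58.5,-302,20],[0,0,0]],[0,[58.5,-302,5],[0,0,0]],[0,[58.5,-302,5],[0,0,0]],[0,[58.5,-302,5],[0,0,0]],[28,[58.5,-302,5],[0,0,0]],[28,[58.5,-302,5],[0,0,0]],[28,[58.5,-302,5],[0,0,0]],[28,[58.5,-302,5],[0,0,0]]])

```text
time_s: 9.2
eef_pos: [562.1, -383.0, 37.8]
ee_rot: [0.0, 0.404, 0.915, -0.0]
force: [-0.0, -0.4, 0.3]
grip_width: 0.327
grip_force: 0.0
```

>>> apply_moves(targets=[[28,[0,0,50],[0,0,0]],[28,[0,0,100],[0,0,0]],[28,[-40,0,120],[0,0,0]],[28,[-80,0,140],[0,0,0]],[28,[-120,40,140],[0,0,0]],[28,[-160,80,140],[0,0,0]],[28,[-160,80,140],[0,0,0]],[28,[-160,80,140],[0,0,0]]])

```text
time_s: 10.0
eef_pos: [401.1, -301.9, 178.1]
ee_rot: [0.0, 0.404, 0.915, -0.0]
force: [0.4, -0.6, 0.7]
grip_width: 0.331
grip_force: 0.0
```

Run:
```python
from h import *
im,d,ci,f=grab("top"); c=cv2.resize(im[100:200,335:435],None,fx=4,fy=4,interpolation=cv2.INTER_CUBIC); v=cv2.resize(im[140:240,195:295],None,fx=4,fy=4,interpolation=cv2.INTER_CUBIC)
cv2.imwrite("pics/t3.png",np.hstack([c,v]))
P=cloud(d,ci,f); Z=P[...,2]; m=np.zeros((400,640),bool); m[235:280,275:395]=1; m&=(Z>35)&(Z<55); print(cv2.minAreaRect(P[m][:,:2].astype(np.float32)))
print({k:np.round(v,3) for k,v in ctrl.sense().items() if k in("eef_pos","ee_rot","joints")})
```

```text
((366.78131103515625, -221.6890869140625), (144.83082580566406, 42.83900451660156), 88.89144897460938)
{'joints': array([-0.879,  0.314,  1.641,  0.   ,  1.184, -1.618]), 'eef_pos': array([ 402.093, -303.072,  178.081]), 'ee_rot': array([ 0.001,  0.404,  0.915, -0.   ])}
```

View pics/t3.png

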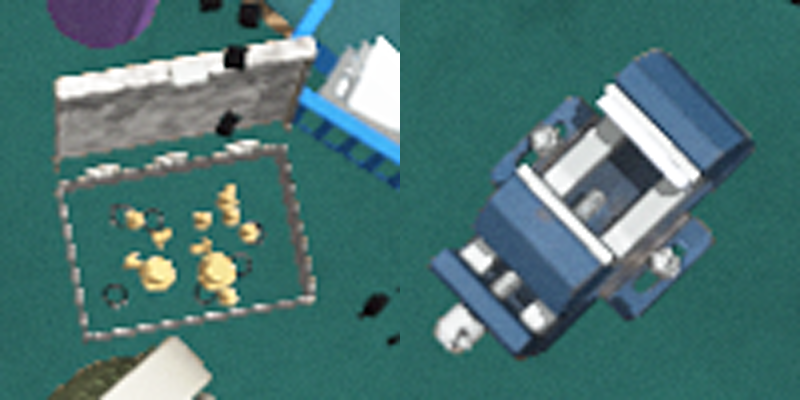

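Both plugs lie in the tin, at crop (157,273) and (217,270), and the bed is clear. I now measure the block precisely from two views and check the jaw gap from the top view.

```bash
cat > m3.py <<'E'
from h import *
def blk(im,d,ci,f,b,n):
    P=cloud(d,ci,f); hsv=cv2.cvtColor(im,cv2.COLOR_BGR2HSV)
    m=np.zeros((400,640),np.uint8); u0,v0,u1,v1=b; m[v0:v1,u0:u1]=1
    m&=((P[...,2]>38)&(P[...,2]<52)).astype(np.uint8)
    c=max(cv2.findContours(m,cv2.RETR_EXTERNAL,cv2.CHAIN_APPROX_NONE)[0],key=cv2.contourArea)[:,0]
    q=np.array([onplane(ci,f,u,v,44)[:2] for u,v in c],np.float32); h=cv2.convexHull(q); r=cv2.minAreaRect(q)
    x=q-q.mean(0); e=np.linalg.svd(x,full_matrices=False)[2][0]; print(n,r,"pca axis",np.degrees(np.arctan2(*e[::-1])))
z=np.load("pics/w1.npz"); cw=dict(cx=z["c"][0],cy=z["c"][1],extrinsics=z["E"]); fw=float(z["f"])
blk(z["im"],z["d"],cw,fw,(40,110,195,280),"wrist")
t=np.load("pics/top0.npz"); ct=camera_info("top"); ft=200/np.tan(np.radians(ct["vfov"])/2)
blk(t["im"],t["d"],ct,ft,(275,235,395,280),"top")
# jaws from top image: brightness profile along vice y through the centre line
O=np.array([509,-47.4]); ex=np.array([-.737,-.676]); ey=np.array([.676,-.737])
for n,ci,f,im in(("top",ct,ft,t["im"]),("wrist",cw,fw,z["im"])):
    E=np.linalg.inv(ci["extrinsics"]); g=cv2.cvtColor(im,cv2.COLOR_BGR2HSV)
    for ax in "yx":
        out=[]
        for y in np.arange(-12,72,2) if ax=="y" else np.arange(-44,45,2):
            p=O+ey*y if ax=="y" else O+ey*76
            if ax=="x": p=p+ex*y
            c=E@np.array([*p,61 if ax=="y" else 62,1]); u=c[0]/c[2]*f+ci["cx"]; v=c[1]/c[2]*f+ci["cy"]
            q=cv2.getRectSubPix(g,(1,1),(u,v))[0,0]; out.append((int(y),int(q[0]) if ax=="x" else int(q[1]),int(q[2])))
        print(n,ax,out)
E
python3 m3.py
```

```text
wrist ((363.9960021972656, -253.523681640625), (45.57670211791992, 213.97210693359375), 1.3060494661331177) pca axis -88.77838
top ((366.00592041015625, -255.04391479492188), (43.67705535888672, 210.2957763671875), 1.1659468412399292) pca axis 91.08056
top y [(-12, 99, 185), (-10, 104, 177), (-8, 104, 159), (-6, 31, 194), (-4, 1, 252), (-2, 0, 253), (0, 2, 209), (2, 11, 130), (4, 25, 112), (6, 17, 120), (8, 16, 121), (10, 19, 124), (12, 20, 127), (14, 27, 142), (16, 25, 148), (18, 24, 136), (20, 54, 111), (22, 69, 114), (24, 70, 118), (26, 71, 119), (28, 68, 121), (30, 70, 123), (32, 70, 122), (34, 70, 100), (36, 74, 60), (38, 71, 63), (40, 65, 64), (42, 75, 59), (44, 69, 66), (46, 69, 66), (48, 68, 65), (50, 52, 108), (52, 12, 228), (54, 0, 255), (56, 0, 255), (58, 1, 254), (60, 2, 250), (62, 1, 253), (64, 2, 246), (66, 87, 156), (68, 120, 156), (70, 112, 171)]
top x [(-44, 87, 114), (-42, 87, 115), (-40, 87, 115), (-38, 92, 124), (-36, 102, 164), (-34, 105, 178), (-32, 104, 175), (-30, 104, 173), (-28, 105, 174), (-26, 104, 172), (-24, 105, 172), (-22, 105, 173), (-20, 105, 175), (
[... 1150 characters left out ...]
87, 124), (-40, 86, 124), (-38, 86, 124), (-36, 95, 142), (-34, 105, 175), (-32, 105, 179), (-30, 104, 179), (-28, 104, 177), (-26, 104, 177), (-24, 104, 178), (-22, 103, 176), (-20, 104, 179), (-18, 104, 179), (-16, 104, 179), (-14, 104, 177), (-12, 104, 178), (-10, 104, 177), (-8, 104, 181), (-6, 104, 179), (-4, 104, 179), (-2, 104, 181), (0, 104, 179), (2, 104, 178), (4, 103, 179), (6, 104, 179), (8, 105, 181), (10, 104, 180), (12, 104, 179), (14, 104, 181), (16, 104, 180), (18, 105, 182), (20, 104, 182), (22, 104, 181), (24, 105, 181), (26, 104, 182), (28, 104, 182), (30, 105, 182), (32, 105, 182), (34, 105, 181), (36, 95, 142), (38, 86, 122), (40, 87, 122), (42, 86, 122), (44, 86, 123)]
```

>>> apply_moves(targets=[[62,[-37,48.5,0],[0,0,-8]],[62,[-37,48.5,0],[0,0,-16]],[62,[-37,48.5,0],[0,0,-24]],[62,[-37,48.5,0],[0,0,-32]],[62,[-37,48.5,0],[0,0,-41.3]],[62,[-37,48.5,-30],[0,0,-41.3]],[62,[-37,48.5,-70],[0,0,-41.3]],[62,[-37,48.5,-100],[0,0,-41.3]],[62,[-37,48.5,-120],[0,0,-41.3]],[62,[-37,48.5,-135],[0,0,-41.3]],[62,[-37,48.5,-143],[0,0,-41.3]],[62,[-37,48.5,-144.5],[0,0,-41.3]],[62,[-37,48.5,-144.5],[0,0,-41.3]]])

```text
time_s: 11.35
eef_pos: [365.4, -255.0, 33.1]
ee_rot: [0.0, 0.7, 0.714, -0.0]
force: [0.5, 0.4, 0.6]
grip_width: 0.727
grip_force: 0.0
```

>>> apply_moves(targets=[[30,[0,0,0],[0,0,0]],[30,[0,0,0],[0,0,0]],[30,[0,0,0],[0,0,0]],[30,[0,0,0],[0,0,0]],[30,[0,0,0],[0,0,0]],[30,[0,0,0],[0,0,0]]], squeeze=90)

```text
time_s: 11.95
eef_pos: [365.3, -254.9, 34.1]
ee_rot: [0.001, 0.7, 0.714, -0.0]
force: [-3.4, 1.5, 10.9]
grip_width: 0.478
grip_force: 90.8
```

>>> apply_moves(targets=[[30,[0,0,10],[0,0,0]],[30,[0,0,30],[0,0,0]],[30,[0,0,60],[0,0,0]],[30,[0,0,90],[0,0,0]],[30,[0,0,90],[0,0,0]],[30,[0,0,90],[0,0,0]]])

```text
time_s: 12.55
eef_pos: [364.7, -254.0, 122.4]
ee_rot: [-0.0, 0.7, 0.714, 0.0]
force: [-0.2, 0.1, -7.4]
grip_width: 0.476
grip_force: 93.6
```

Run:
```python
from h import *
s=ctrl.sense(); print({k:np.round(s[k],3) for k in("time_s","eef_pos","ee_rot","force","wrist_torque","grip_width","grip_force")})
im,d,ci,f=grab("side"); w,d2,_,_=grab("wrist")
cv2.imwrite("pics/s4.png",np.hstack([im[100:300,260:560],cv2.resize(w,(480,300))[:200]]))
P=cloud(d,ci,f); 
hs=cv2.cvtColor(im,cv2.COLOR_BGR2HSV)
```

```text
{'time_s': np.float64(12.55), 'eef_pos': array([ 364.673, -254.037,  122.434]), 'ee_rot': array([-0.   ,  0.7  ,  0.714,  0.   ]), 'force': array([-0.173,  0.104, -7.429]), 'wrist_torque': array([-0.013,  0.028,  0.031]), 'grip_width': np.float64(0.476), 'grip_force': np.float64(93.632)}
```

View pics/s4.png

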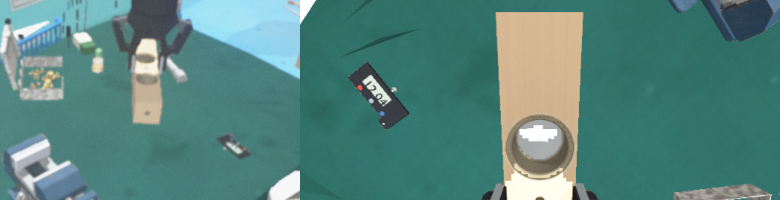

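The block is held level (wrist moment about 0.03 N m, 7.4 N weight); the wrist crop shows it square between the fingers. I carry it over the vice.

>>> apply_moves(targets=[[30,[20,23,0],[0,0,-6]],[30,[43,50,0],[0,0,-13]],[30,[66,77,0],[0,0,-20]],[30,[89,104,0],[0,0,-27]],[30,[112,131,0],[0,0,-34]],[30,[135,158,0],[0,0,-41]],[30,[152,178,0],[0,0,-46]],[30,[161,188.5,0],[0,0,-48.6]],[30,[161,188.5,0],[0,0,-48.6]],[30,[161,188.5,0],[0,0,-48.6]],[30,[161,188.5,0],[0,0,-48.6]]])

```text
time_s: 13.75
eef_pos: [525.2, -66.5, 122.1]
ee_rot: [-0.0, 0.932, 0.362, -0.001]
force: [0.6, 0.4, -6.5]
grip_width: 0.477
grip_force: 93.8
```

Run:
```python
from h import *
s=ctrl.sense(); print({k:np.round(s[k],3) for k in("time_s","eef_pos","ee_rot","force","wrist_torque","joints")})
w,d,ci,f=grab("wrist"); cv2.imwrite("pics/w5.png",w)
t,d,ct,ft=grab("side")
```

```text
{'time_s': np.float64(13.75), 'eef_pos': array([525.248, -66.471, 122.091]), 'ee_rot': array([-0.   ,  0.932,  0.362, -0.001]), 'force': array([ 0.565,  0.355, -6.507]), 'wrist_torque': array([ 0.016,  0.043, -0.035]), 'joints': array([-0.347,  0.435,  1.627, -0.   ,  1.081,  0.482])}
```

View pics/w5.png

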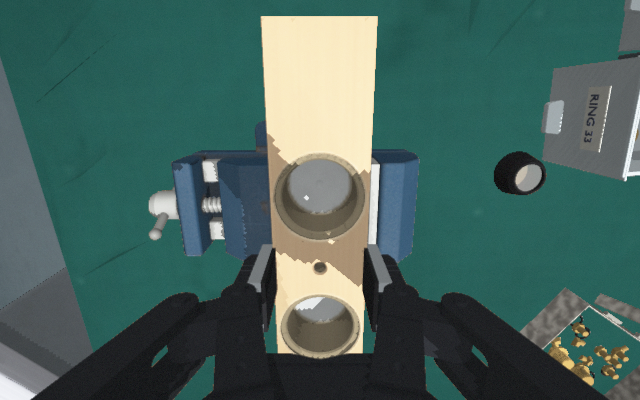

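The block is square above the gap, with the loupe and tin well clear. I lower it in steps, watching the force.

>>> apply_moves(targets=[[30,[0,0,-12],[0,0,0]],[30,[0,0,-24],[0,0,0]],[30,[0,0,-30],[0,0,0]],[30,[0,0,-35],[0,0,0]],[30,[0,0,-40],[0,0,0]],[30,[0,0,-40],[0,0,0]]])

```text
time_s: 14.45
eef_pos: [525.7, -65.8, 82.1]
ee_rot: [-0.0, 0.932, 0.362, -0.0]
force: [-0.6, 0.1, -6.3]
grip_width: 0.475
grip_force: 93.7
```

>>> apply_moves(targets=[[30,[0,0,-5],[0,0,0]],[30,[0,0,-10],[0,0,0]],[30,[0,0,-14],[0,0,0]],[30,[0,0,-17],[0,0,0]],[30,[0,0,-17],[0,0,0]]])

```text
time_s: 14.95
eef_pos: [525.7, -65.8, 65.3]
ee_rot: [-0.0, 0.932, 0.362, -0.0]
force: [0.0, 1.1, -5.9]
grip_width: 0.474
grip_force: 93.8
```

No lateral contact. Final approach.

>>> apply_moves(targets=[[30,[0,0,-1],[0,0,0]],[30,[0,0,-2],[0,0,0]],[30,[0,0,-2.5],[0,0,0]],[30,[0,0,-2.5],[0,0,0]]])

```text
time_s: 15.35
eef_pos: [526.1, -65.9, 63.9]
ee_rot: [0.0, 0.932, 0.362, 0.0]
force: [-3.3, 1.1, 3.0]
grip_width: 0.473
grip_force: 94.8
```

>>> apply_moves(targets=[[50,[0,0,0],[0,0,0]],[54,[0,0,0],[0,0,0]],[56,[0,0,0],[0,0,0]],[56,[0,0,1],[0,0,0]],[56,[0,0,1],[0,0,0]]])

```text
time_s: 15.85
eef_pos: [526.1, -66.0, 64.5]
ee_rot: [0.0, 0.932, 0.362, 0.0]
force: [-1.1, 0.4, 0.3]
grip_width: 0.659
grip_force: 0.0
```

>>> apply_moves(targets=[[60,[0,0,20],[0,0,0]],[60,[0,0,60],[0,0,0]],[60,[0,0,90],[0,0,0]],[60,[-40,40,100],[0,0,0]],[30,[-80,80,100],[0,0,0]],[0,[-120,120,100],[0,0,0]],[0,[-120,120,100],[0,0,0]],[0,[-120,120,100],[0,0,0]],[0,[-120,120,100],[0,0,0]]])

```text
time_s: 16.75
eef_pos: [406.5, 53.9, 164.6]
ee_rot: [0.0, 0.932, 0.362, 0.0]
force: [0.4, -0.8, -0.1]
grip_width: -0.004
grip_force: 0.0
```

```bash
cat > look.py <<'E'
from h import *
import sys
s=ctrl.sense(); print({k:np.round(s[k],3) for k in("time_s","eef_pos","ee_rot","force","grip_width")})
t,d,ci,f=grab("top"); P=cloud(d,ci,f); Z=P[...,2]
O=np.array([509,-47.4]); R=np.array([[-.737,-.676],[.676,-.737]])
q=(P[...,:2]-O)@R.T
def r(n,m):
    b=cv2.minAreaRect(q[m].astype(np.float32)); print(n,m.sum(),np.round(b[0],1),np.round(b[1],1),round(b[2],2),"z",np.round(np.nanpercentile(Z[m],[5,50,95]),1))
r("block end+x",(abs(abs(q[...,0])-70)<30)&(abs(q[...,1]-25)<45)&(Z>66)&(Z<78))
r("block",(abs(q[...,0])<115)&(abs(q[...,1]-25)<45)&(Z>67)&(Z<78))
cv2.imwrite(f"pics/{sys.argv[1]}.png",cv2.resize(t[110:250,175:315],None,fx=4,fy=4,interpolation=cv2.INTER_CUBIC))
E
python3 look.py t6
```

```text
{'time_s': np.float64(16.75), 'eef_pos': array([406.52 ,  53.891, 164.626]), 'ee_rot': array([0.   , 0.932, 0.362, 0.   ]), 'force': array([ 0.377, -0.78 , -0.07 ]), 'grip_width': np.float64(-0.004)}
block end+x 1046 [-0.  26.9] [199.7  43.6] 0.06 z [70.1 73.  75.3]
block 1642 [-1.2 17.5] [ 62.3 211.5] 89.94 z [69.9 72.9 75.3]
```

View pics/t6.png

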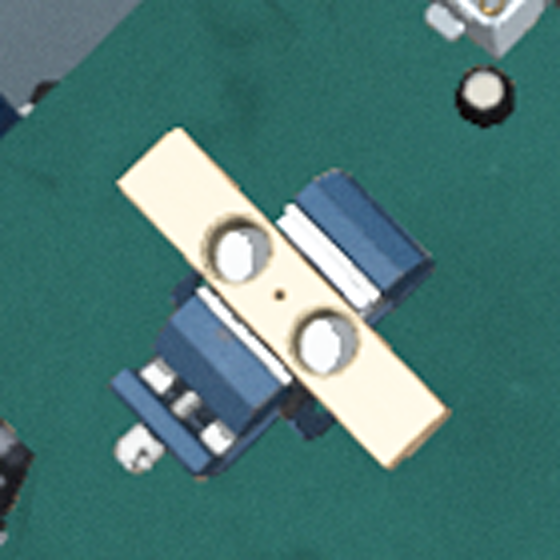

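The block sits square on the bed between both jaws, centred, with its top at z≈72. Next I turn the shut fingers and bring them behind the sliding jaw, above the bearing, to push on the sloped back.

>>> apply_moves(targets=[[0,[20,-20,0],[0,0,8]],[0,[40,-40,0],[0,0,16]],[0,[60.5,-55.5,0],[0,0,24]],[0,[60.5,-55.5,0],[0,0,32]],[0,[60.5,-55.5,0],[0,0,40]],[0,[60.5,-55.5,0],[0,0,48]],[0,[60.5,-55.5,0],[0,0,56]],[0,[60.5,-55.5,0],[0,0,64]],[0,[60.5,-55.5,0],[0,0,72]],[0,[60.5,-55.5,-30],[0,0,80]],[0,[60.5,-55.5,-60],[0,0,88]],[0,[60.5,-55.5,-85],[0,0,90]],[0,[60.5,-55.5,-97],[0,0,90]],[0,[60.5,-55.5,-105],[0,0,90]],[0,[60.5,-55.5,-109],[0,0,90]],[0,[60.5,-55.5,-109],[0,0,90]]])

```text
time_s: 18.4
eef_pos: [466.8, -1.8, 55.2]
ee_rot: [-0.0, 0.403, 0.915, -0.0]
force: [0.0, 0.3, 0.6]
grip_width: 0.004
grip_force: 0.0
```

>>> apply_moves(targets=[[0,[3.4,-3.7,0],[0,0,0]],[0,[6.8,-7.4,0],[0,0,0]],[0,[8.1,-8.8,0],[0,0,0]],[0,[9.5,-10.3,0],[0,0,0]],[0,[10.1,-11.1,0],[0,0,0]],[0,[10.8,-11.8,0],[0,0,0]],[0,[10.8,-11.8,0],[0,0,0]]])

```text
time_s: 19.1
eef_pos: [477.3, -13.2, 55.3]
ee_rot: [0.0, 0.403, 0.915, -0.0]
force: [0.4, 0.8, 1.1]
grip_width: -0.003
grip_force: 0.0
```

>>> apply_moves(targets=[[0,[0.7,-0.7,0],[0,0,0]],[0,[1.3,-1.5,0],[0,0,0]],[0,[2,-2.2,0],[0,0,0]],[0,[2.7,-2.9,0],[0,0,0]],[0,[2.7,-2.9,0],[0,0,0]]])

```text
time_s: 19.6
eef_pos: [479.3, -15.5, 55.2]
ee_rot: [-0.001, 0.403, 0.915, 0.0]
force: [-3.4, 3.7, 3.6]
grip_width: -0.005
grip_force: 3.0
```

>>> apply_moves(targets=[[0,[0.4,-0.4,0],[0,0,0]],[0,[0.7,-0.8,0],[0,0,0]],[0,[1,-1.1,0],[0,0,0]],[0,[1.4,-1.5,0],[0,0,0]],[0,[1.4,-1.5,0],[0,0,0]]])

```text
time_s: 20.1
eef_pos: [480.6, -17.0, 55.2]
ee_rot: [-0.001, 0.403, 0.915, 0.0]
force: [-4.7, 5.3, 5.0]
grip_width: 0.006
grip_force: 3.3
```

>>> apply_moves(targets=[[0,[0.4,-0.4,0],[0,0,0]],[0,[0.7,-0.8,0],[0,0,0]],[0,[1,-1.1,0],[0,0,0]],[0,[1,-1.1,0],[0,0,0]]])

```text
time_s: 20.5
eef_pos: [481.3, -17.7, 55.2]
ee_rot: [-0.002, 0.403, 0.915, 0.0]
force: [-4.8, 7.1, 5.3]
grip_width: 0.002
grip_force: 4.6
```

>>> apply_moves(targets=[[0,[0.4,-0.4,0],[0,0,0]],[0,[0.7,-0.8,0],[0,0,0]],[0,[1,-1.1,0],[0,0,0]],[0,[1,-1.1,0],[0,0,0]]])

```text
time_s: 20.9
eef_pos: [482.1, -18.6, 55.2]
ee_rot: [-0.002, 0.403, 0.915, 0.0]
force: [-5.7, 7.7, 6.7]
grip_width: 0.001
grip_force: 5.6
```

>>> apply_moves(targets=[[0,[0.4,-0.4,0],[0,0,0]],[0,[0.7,-0.8,0],[0,0,0]],[0,[1,-1.1,0],[0,0,0]],[0,[1,-1.1,0],[0,0,0]]])

```text
time_s: 21.3
eef_pos: [483.1, -19.6, 55.2]
ee_rot: [-0.002, 0.403, 0.915, 0.0]
force: [-5.4, 8.6, 6.4]
grip_width: 0.003
grip_force: 5.6
```

>>> apply_moves(targets=[[0,[0.4,-0.4,0],[0,0,0]],[0,[0.7,-0.8,0],[0,0,0]],[0,[1,-1.1,0],[0,0,0]],[0,[1,-1.1,0],[0,0,0]]])

```text
time_s: 21.7
eef_pos: [483.9, -20.5, 55.2]
ee_rot: [-0.002, 0.403, 0.915, 0.001]
force: [-7.0, 9.4, 6.8]
grip_width: 0.007
grip_force: 6.5
```

>>> apply_moves(targets=[[0,[0.4,-0.4,0],[0,0,0]],[0,[0.7,-0.8,0],[0,0,0]],[0,[0.7,-0.8,0],[0,0,0]]])

```text
time_s: 22.0
eef_pos: [484.0, -20.6, 55.1]
ee_rot: [-0.003, 0.403, 0.915, 0.001]
force: [-8.4, 13.9, 11.7]
grip_width: -0.001
grip_force: 9.5
```

Stiff contact: the force rose to 16 N and travel stopped. A little more, staying below 25 N.

>>> apply_moves(targets=[[0,[0.2,-0.2,0],[0,0,0]],[0,[0.4,-0.5,0],[0,0,0]],[0,[0.4,-0.5,0],[0,0,0]]])

```text
time_s: 22.3
eef_pos: [484.0, -20.7, 55.1]
ee_rot: [-0.004, 0.403, 0.915, 0.001]
force: [-11.4, 15.4, 13.8]
grip_width: 0.001
grip_force: 11.3
```

>>> apply_moves(targets=[[0,[0.3,-0.3,0],[0,0,0]],[0,[0.3,-0.3,0],[0,0,0]],[0,[0.3,-0.3,0],[0,0,0]]])

```text
time_s: 22.6
eef_pos: [484.0, -20.7, 55.1]
ee_rot: [-0.004, 0.403, 0.915, 0.001]
force: [-13.1, 16.5, 14.9]
grip_width: -0.0
grip_force: 12.5
```

>>> apply_moves(targets=[[0,[-0.4,0.4,0],[0,0,0]],[0,[-0.8,0.8,0],[0,0,0]],[0,[-1.2,1.3,0],[0,0,0]],[0,[-1.8,2,0],[0,0,0]],[0,[-2.5,2.7,0],[0,0,0]],[0,[-5,5.4,0],[0,0,0]],[0,[-10,11,0],[0,0,0]],[0,[-10,11,30],[0,0,0]],[0,[-10,11,70],[0,0,0]],[0,[-50,50,100],[0,0,0]],[0,[-85,85,110],[0,0,0]],[0,[-85,85,110],[0,0,0]],[0,[-85,85,110],[0,0,0]]])

```text
time_s: 23.9
eef_pos: [401.1, 62.4, 165.9]
ee_rot: [0.001, 0.402, 0.916, 0.0]
force: [0.0, -0.8, 0.3]
grip_width: 0.002
grip_force: 0.0
```

```bash
sed -i 's/^cv2.imwrite.*$/m=(abs(q[...,0])<33)\&(q[...,1]<3)\&(q[...,1]>-35)\&(Z>57)\&(Z<66); r("slide",m); r("mid",(abs(q[...,0])<33)\&(q[...,1]>-2)\&(q[...,1]<55)\&(Z>67)\&(Z<78))\nfor u0,v0,u1,v1,n in((400,200,425,222,"vial"),(285,123,306,144,"loupe")):\n    B=P[v0:v1,u0:u1].reshape(-1,3); B=B[B[:,2]>16]; print(n,np.round(cv2.minAreaRect(B[:,:2].astype(np.float32))[0],1),B[:,2].max())\ncv2.imwrite(f"pics\/{sys.argv[1]}.png",np.hstack([cv2.resize(t[a:a+100,b:b+100],None,fx=4,fy=4,interpolation=cv2.INTER_CUBIC) for a,b in((140,195),(100,335))]))/' look.py; python3 look.py t7
```

```text
{'time_s': np.float64(23.9), 'eef_pos': array([401.067,  62.367, 165.894]), 'ee_rot': array([0.001, 0.402, 0.916, 0.   ]), 'force': array([ 0.027, -0.794,  0.321]), 'grip_width': np.float64(0.002)}
block end+x 1048 [-0.1 30.5] [199.9  43.6] 0.31 z [70.1 73.  75.4]
block 1636 [-1.3 24.2] [211.4  56. ] 0.42 z [70.  72.9 75.4]
slide 379 [ -0.1 -11.6] [29.8 65.5] 87.75 z [58.3 62.4 65.4]
mid 451 [ 0.1 30.3] [65.2 43.4] 0.17 z [69.9 72.6 75.4]
vial [ 460.3 -430.6] 60.69110696212704
loupe [ 651.2 -173.4] 28.435670159057963
```

View pics/t7.png

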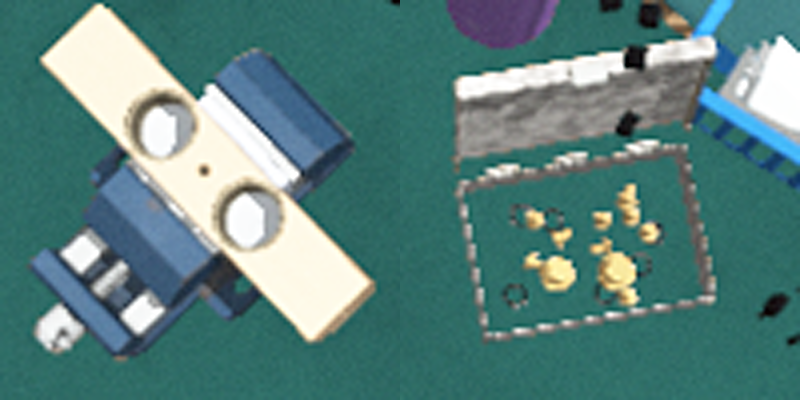

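The block is gripped square against the pad and centred, with its top at z≈72. Both plugs lie in the tin, and the vial and loupe have not moved. I hand the job in.

```bash
python3 -c "
from rig import ctrl
print(ctrl.finish_job())"
```

```text
the job is handed in; nothing more can be done
None
```

The job is handed in at about 24 s, result not reported back: both plugs are in the tin, and the block is flat, centred and pushed against the pad with about 21 N; the clamp force after I let go could not be measured.

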